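# Seat a sample at its stop and hold the cam clamp at full lift

## Robot

A 7-joint arm with a two-finger parallel gripper is mounted at the origin on the work surface. World frame = base frame: x ahead of the robot, y to its left, z up, the work surface at z = 0. Lengths are in m, angles in rad, forces in N, time in s.
With the tool pointing down it reaches from about 0.4 to 0.85 m from the base axis. Payload 10.4 kg.
Tool frame: the origin (TCP) lies at the very end of the fingers, on their centre line; the grasp point (between the pads) lies r.tcp_to_grasp behind it (r.tcp_to_grasp is the distance from the TCP to the grasp point, in m); z points along the fingers, y is the line along which they close (so a half turn about z gives the same grasp; the last joint's range is limited). The gripper opens to 87 mm and grips with 3 to 60 N. Pads are 19 mm wide; open, the fingers measure 117 mm over their backs; the gripper's body (75 mm by 190 mm) begins 51 mm behind the grasp point.
Start: joints at [-1.158, 0.332, -0.065, 1.46, 0.022, 1.35, -0.088], TCP at [0.264, 0.567, 0.195] pointing down, gripper open.
Joint ranges: [-2.6, 2.6], [-0.5, 2.12], [-1.47, 1.34], [0.16, 2.42], [-1.27, 4.41], [0.06, 2.06], [-2.6, 2.6]. Speed limits (rad/s): [2.22, 2.22, 2.79, 2.79, 3.14, 3.14, 3.14].

## Interface

Orientations are given as a unit quaternion [x, y, z, w].
In Python, from bench import monitor, cams, ticket, r gives the robot as it stands.
- The arm moves only by the shell command python3 -m crank 'ROWS' [OPENING] [FORCE]. ROWS is a JSON object whose one key "steps" holds a list of rows, each a list of 2 entries, a list of its own where there are three numbers: the shift along the world's x, y, z in units of 25 mm (1.0 is 25 mm), then the turn, a rotation vector about the world's x, y, z in units of 5 degrees (1.0 is 5 degrees). In form: {"steps": [[[x, y, z], [ax, ay, az]], ...]}. A call has 1 to 10 rows; each row shifts and turns the commanded pose from where the row before left it; what a row does not reach is not made up. A row lasts 1/12 s, in which the tool goes at most 41.7 mm and 7.16 degrees, less where a joint would pass 70% of its speed; a pose out of reach is approached as far as the arm can. A call is refused whole if a number of a shift passes 1 or a number of a turn 1, either way. A call with a gripper value outside its range is refused whole. OPENING is the finger opening in mm, from 0 to 87, set as the call begins (- or left out, the last holds). The fingers move at their own pace and stop on an object; FORCE is the grip in N (left out, the last holds). Time passes only in rows, so rows that do not move let the fingers close. It gives the time, the measured TCP pose, the force, the opening and the grip force at its end, in the units of the state.
- monitor.read_state(): the state, without advancing time (a new reading comes with each control period).
- cams.camera(name): name is "side" or "top"; returns a dict with "pixels" (384x512x3 uint8, blue, green, red), "z_map" (384x512 float32, m along the optical axis (not along the pixel's ray), 0 where there is no reading), "vfov" (degrees; the focal length in pixels is half the picture's height over the tangent of half this angle, whatever the lens; pixels are square), "cx", "cy" (the principal point, pixels), "T" (4x4, takes a point from camera to world coordinates). Camera axes: x right, y up, looking along -z (the intrinsics and any distortion apply to the point x, -y, -z); pixel columns grow to the right and rows downward; lengths in m; the calibration is good to about 2 mm. A picture is of the moment at which its call begins.
- ticket.close_job(): hands the job in; it is judged then, once.
The state is a dict: "time": time; "joint_positions": joint angles; "joint_vel": joint speeds; "joint_torque": joint torques, N m; "ee_pos": TCP position; "eef_rot": TCP orientation; "ft_force": force on the tool from outside, world axes, zero at the start; "torque": the same for the moment, N m; "width": finger opening in m; "grip_force": force on a finger pad.
Only numpy, scipy, OpenCV 4.12 (cv2) and the standard library are available. Lean on these libraries where they do the work, as an engineer would, in place of code of your own. Each camera call takes 0.05 s, during which the arm holds its last target. There are 200 camera calls.

## Task

Slide the aluminium sample along the fence of the measuring fixture until you feel it seat fully home against the end stop; then swing the cam lever round to the cam's highest lift point, where the eccentric is farthest out and clamps the sample on the fence, and hold the lever there. The lever springs back if released and the clamp slackens again if it is turned past the high point, so finish while still holding the lever at the high point; do not disturb the gauges and the tray nearby.

Things in the scene. Friction and masses are not known exactly. Their poses are not given: they have to be found in the camera images.
- fixture: Grey steel plate, fixed, 250 (x) x 240 (y) x 20 mm high; origin at centre of underside. A steel fence bar on it, 20 mm high, 150 mm long, has its inner face at y = +85 mm of this frame (x = -90 to 60); springs let it yield 8 mm to +y (1 N per mm). The sample lies beside it and slides along this frame's +x to the stop. The cam is on the sample's -y side.
- sample: Loose aluminium block, 0.15 to 0.3 kg: base 64 (x) x 40 (y) x 18 mm high, with a central round hub 30 mm in diameter, 14 mm higher. Origin: centre of underside, on the plate's top; x along its length, nearly parallel to the fixture's x. Starts 28 to 73 mm short of the stop and 2 to 4 mm off the fence. Slides with some 1 to 3 N.
- sample_nose (a point): Point at the bottom middle of the sample's leading (+x) end face, 32 mm from its origin.
- stop: Steel end stop, fixed on the plate, 36 mm wide (y), 24 mm high; its place along the fixture varies. Origin at the bottom middle of its contact face, on the plate's top; the face looks to -x of its frame, which is parallel to the fixture's. The sample is seated when its nose face touches this face.
- cam_lever (a joint): Lever angle (rad) about the vertical axis at lever_pivot, growing clockwise from above. 0 = rest, lever almost along the fixture's +x (0.17 rad towards -y); a spring returns it there. 1.40 = highest lift: lever along the fixture's -y, squarely away from the sample. Beyond, the lift falls; hard limit 2.1. Turning takes 1 to 8 N at the handle.
- lever_handle (a point): Grip point on the axis of the lever's upright handle, 85 mm from lever_pivot, 75 mm above the table. Handle: black upright cylinder 18 mm in diameter, 52 to 96 mm above the table, to be taken from above. Arm: flat steel bar 14 mm wide, 42 to 52 mm above the table, from handle to pivot.
- lever_pivot (a point): Point on the lever's vertical axis, on the plate's top (20 mm above the table). The cam under the lever is a round eccentric disc, 44 mm in diameter, 17 mm thick, its centre 12 mm from it, away from the handle. At rest it stands 46 mm from the fence; at highest lift its rim is 10 mm farther out, so it pushes the 40 mm wide sample on the fence and the fence back 4 mm.
- ring_gauge: Bystander: loose steel ring gauge, 60 mm outside diameter, 20 mm high, on the table beside the fence. Origin at the centre of its underside.
- plug_gauge: Bystander: loose steel plug gauge standing upright on the table beside the fence, 32 mm in diameter, 75 mm high. Origin at the centre of its underside.
- parts_tray: Bystander: empty loose grey plastic tray, 90 x 130 x 30 mm, on the table beyond the fixture. Origin at the centre of its underside.

How it is judged:
By the outcome, as a careful person would: the job done as asked, in the order asked, and still so for the second after the job is handed in, while the arm keeps its last pose, push and grip.
It also fails if it takes over 51 s, if anything falls off the work surface, if the arm or the gripper's body presses on something with over 40 N, if the wrist force passes 120 N, or if a joint passes its speed limit or range.

## Working session

There is one attempt and no reset: what is moved stays moved. The work goes in short steps, Python scripts to look and compute and a shell command to move; the robot and the scene stay as the last step left them, time stands still between calls to the robot, and variables do not carry over. Pictures are saved under pics/ and viewed, at most 12 in all, crops included, and the job is handed in when it is done.

```bash
mkdir -p pics; ls
cat > h.py <<'E'
import numpy as np,cv2
from bench import monitor,cams,ticket,r
def grab(n,save=None):
    c=cams.camera(n)
    if save: cv2.imwrite('pics/'+save,c['pixels']); np.savez('pics/'+save[:-4]+'.npz',**{k:np.asarray(v) for k,v in c.items()})
    return c
def load(f): 
    d=np.load('pics/'+f+'.npz',allow_pickle=True); return {k:d[k] if d[k].ndim else d[k].item() for k in d.files}
def foc(c): return c['pixels'].shape[0]/2/np.tan(np.radians(c['vfov'])/2)
def ray(c,u,v):
    f=foc(c);T=c['T'];d=np.array([(u-c['cx'])/f,-(v-c['cy'])/f,-1]);return T[:3,3],T[:3,:3]@d
def onz(c,u,v,z):
    o,d=ray(c,u,v);return o+d*(z-o[2])/d[2]
def cloud(c):
    h,w=c['z_map'].shape;u,v=np.meshgrid(np.arange(w),np.arange(h));f=foc(c)
    d=np.stack([(u-c['cx'])/f,-(v-c['cy'])/f,-np.ones_like(u,float)],-1)*c['z_map'][...,None]
    return d@c['T'][:3,:3].T+c['T'][:3,3]
def proj(c,p):
    q=np.linalg.inv(c['T'])@np.r_[p,1];f=foc(c);return c['cx']+f*q[0]/-q[2],c['cy']-f*q[1]/-q[2]
E
python3 - <<'E'
from h import *
for n in('top','side'):
    c=grab(n,n+'0.png'); print(n,[k for k in c],c['vfov'],c['cx'],c['cy'],c['T'].round(3).tolist(),{k:c[k] for k in c if k not in('pixels','z_map','T')})
s=monitor.read_state();print(s,r.tcp_to_grasp)
E
```

```text
pics
top ['pixels', 'z_map', 'vfov', 'cx', 'cy', 'T'] 44.850391737966746 256.88884255259876 189.70843228868333 [[0.004, 0.999, -0.053, 0.563], [-1.0, 0.004, -0.001, 0.076], [-0.001, 0.053, 0.999, 1.166], [0.0, 0.0, 0.0, 1.0]] {'vfov': 44.850391737966746, 'cx': 256.88884255259876, 'cy': 189.70843228868333}
side ['pixels', 'z_map', 'vfov', 'cx', 'cy', 'T'] 43.824178438490236 259.8949536123859 192.21213737922596 [[0.993, 0.083, -0.085, 0.551], [-0.119, 0.698, -0.706, -0.584], [0.001, 0.711, 0.703, 0.739], [0.0, 0.0, 0.0, 1.0]] {'vfov': 43.824178438490236, 'cx': 259.8949536123859, 'cy': 192.21213737922596}
{'time': 0.1, 'joint_positions': array([-1.15759401,  0.33280062, -0.06468772,  1.46082647,  0.02163594,
        1.34989778, -0.08852866]), 'joint_vel': array([ 0.0002077 , -0.00068058,  0.00036035, -0.00173115, -0.00069698,
        0.00221512, -0.00158522]), 'joint_torque': array([ 2.49469733e-03, -6.24539852e+01,  2.54715735e-02, -3.90715492e+01,
       -6.11820328e-02,  3.67525429e-02,  5.14347698e-05]), 'ee_pos': array([0.26370451, 0.56624037, 0.19385326]), 'eef_rot': array([ 2.16187585e-01,  9.76351651e-01, -6.11785412e-04, -8.74091868e-05]), 'ft_force': array([-0.72063032, -0.65882062, -0.3206728 ]), 'torque': array([ 0.00801635, -0.01803331, -0.02834635]), 'grip_force': 0.0, 'width': 0.08739307122977151} 0.0187
```

View pics/top0.png

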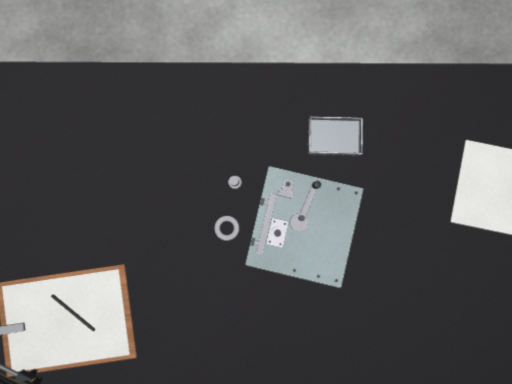

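View pics/side0.png

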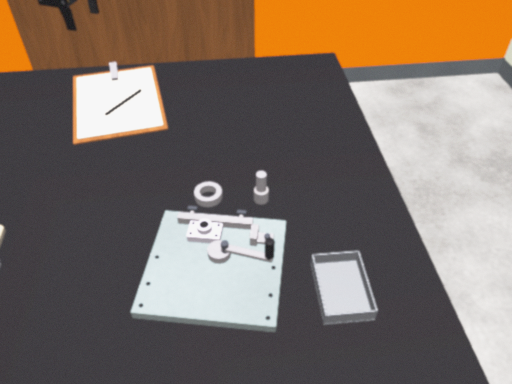

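The top view shows the plate centred near (305,227), with its +x pointing up and slightly right. The fence is along (266,225), the sample at (278,233), the stop at (287,188), the handle at (317,184) and the pivot at (300,220). The ring (227,228) and plug (235,182) are to the left of the fence, and the tray is at (335,136). The side view agrees.

```bash
cat > m.py <<'E'
from h import *
c=load('top0');P=cloud(c);z=P[...,2]
roi=np.zeros(z.shape,bool);roi[160:295,240:370]=1
m=(roi&(z>0.01)&(z<0.14)).astype(np.uint8)
m=cv2.morphologyEx(m,cv2.MORPH_OPEN,np.ones((5,5)))
cn=max(cv2.findContours(m,0,2)[0],key=cv2.contourArea)
b=cv2.boxPoints(cv2.minAreaRect(cn));W=np.array([onz(c,u,v,0.02) for u,v in b])
print(b.round(1).tolist(),W.round(4).tolist(),[np.linalg.norm(W[i]-W[i-1]).round(4) for i in range(4)],W.mean(0))
print('plate z',np.median(z[235:275,310:335]),'table',np.median(z[300:340,200:240]))
g=cv2.resize(c['pixels'][165:265,240:340],None,fx=6,fy=6,interpolation=cv2.INTER_CUBIC);cv2.imwrite('pics/topc.png',g)
s=load('side0')
g=cv2.resize(s['pixels'][165:275,150:290],None,fx=5.5,fy=5.5,interpolation=cv2.INTER_CUBIC);cv2.imwrite('pics/sidec.png',g)
E
python3 m.py
```

```text
[[244.39999389648438, 264.5], [267.8999938964844, 165.39999389648438], [363.29998779296875, 188.10000610351562], [339.79998779296875, 287.20001220703125]] [[0.4403, 0.1076, 0.02], [0.684, 0.0509, 0.02], [0.629, -0.1847, 0.02], [0.3866, -0.1255, 0.02]] [np.float64(0.2392), np.float64(0.2502), np.float64(0.2419), np.float64(0.2495)] [ 0.53497862 -0.03791211  0.02      ]
plate z 0.020494113192479624 table 0.000440957172192058
```

View pics/topc.png

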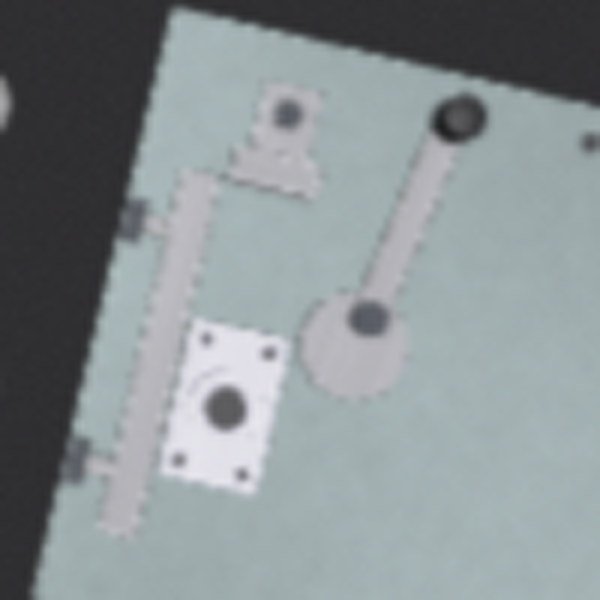

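View pics/sidec.png

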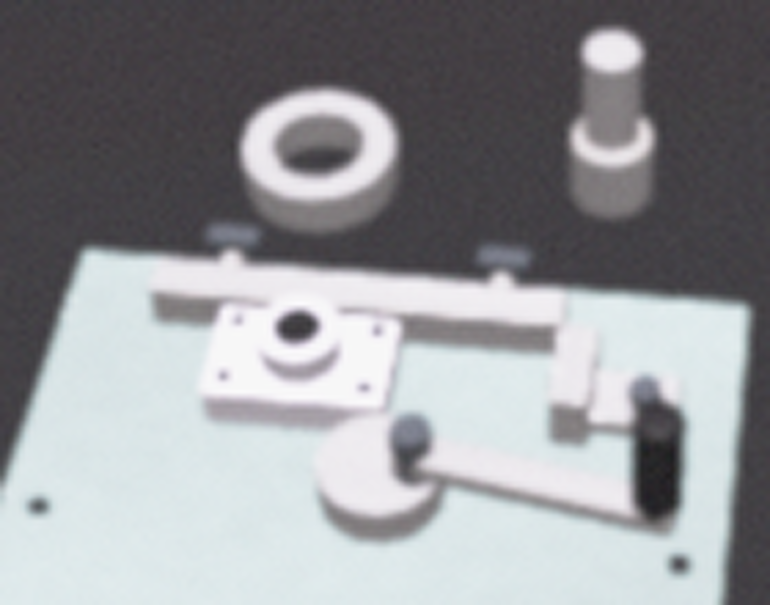

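```bash
cat > m2.py <<'E'
from h import *
c=load('top0');s=load('side0')
def t(u,v,z): return onz(c,240+(u+.5)/6-.5,165+(v+.5)/6-.5,z)
def sd(u,v,z): return onz(s,150+(u+.5)/5.5-.5,165+(v+.5)/5.5-.5,z)
O=np.array([.535,-.0379]);a=np.radians(-13.4);R=np.array([[np.cos(a),-np.sin(a)],[np.sin(a),np.cos(a)]])
def F(p): return (R.T@(p[:2]-O)*1000).round(1)
for n,pt,ps in [('handle top',t(460,119,.096),sd(660,428,.096)),('pivot pin',t(369,318,.065),sd(411,430,.065)),
 ('hub top',t(226,408,.052),sd(297,327,.052)),('cam c',t(356,343,.037),sd(378,470,.037)),('stop L top',t(230,176,.044),sd(560,327,.044)),('stop R top',t(312,197,.044),sd(556,402,.044)),
 ('samp fl',t(195,318,.038),sd(400,320,.038)),('samp fr',t(291,342,.038),sd(385,410,.038)),('samp bl',t(162,472,.038),sd(222,303,.038)),('samp br',t(253,494,.038),sd(203,400,.038)),
 ('fence in front',t(218,180,.04),sd(560,322,.04)),('fence in back',t(133,535,.04),sd(152,292,.04))]:
    print(n,pt[:2].round(4),ps[:2].round(4),'F',F(pt),F(ps))
P=cloud(c)
for n,(u,v) in dict(handle=(316,184),pin=(301,218),fence=(266,222),stop=(285,194),hub=(281,233),cam=(297,225)).items(): print(n,P[v-1:v+2,u-1:u+2,2].round(3).tolist())
E
python3 m2.py
```

```text
handle top [ 0.6326 -0.0589] [ 0.6315 -0.0629] F [99.8  2.2] [99.6 -2. ]
pivot pin [ 0.5559 -0.0268] [ 0.5537 -0.0289] F [17.8 15.6] [16.1 13.1]
hub top [0.5198 0.0288] [0.5173 0.0326] F [-30.2  61.4] [-33.5  64.5]
cam c [ 0.5456 -0.0242] [ 0.5415 -0.0219] F [ 7.2 15.8] [ 2.6 17. ]
stop L top [0.6126 0.0271] [0.609  0.0288] F [60.4 81.2] [56.6 82. ]
stop R top [ 0.6043 -0.0059] [ 0.604  -0.0052] F [60.  47.2] [59.5 47.8]
samp fl [0.5554 0.0408] [0.5532 0.0441] F [ 1.6 81.3] [-1.3 84. ]
samp fr [0.5459 0.0021] [0.5454 0.0032] F [ 1.4 41.4] [ 0.6 42.4]
samp bl [0.4935 0.0539] [0.4903 0.0598] F [-61.6  79.7] [-66.1  84.7]
samp br [0.4849 0.0173] [0.4831 0.0152] F [-61.5  42.1] [-62.8  39.6]
fence in front [0.6111 0.0317] [0.6096 0.0346] F [57.9 85.4] [55.8 87.9]
fence in back [0.4684 0.0655] [0.4656 0.0663] F [-88.7  85.2] [-91.7  85.3]
handle [[0.095, 0.092, 0.096], [0.095, 0.095, 0.097], [0.097, 0.099, 0.096]]
pin [[0.062, 0.062, 0.06], [0.061, 0.061, 0.063], [0.057, 0.06, 0.063]]
fence [[0.041, 0.042, 0.042], [0.041, 0.038, 0.04], [0.04, 0.042, 0.043]]
stop [[0.045, 0.048, 0.043], [0.04, 0.043, 0.04], [0.044, 0.045, 0.047]]
hub [[0.057, 0.051, 0.053], [0.052, 0.049, 0.054], [0.054, 0.053, 0.051]]
cam [[0.037, 0.042, 0.04], [0.041, 0.036, 0.04], [0.04, 0.039, 0.039]]
```

```bash
python3 -m crank '{"steps":[[[0.36,-0.95,0],[0,0,0.1]],[[0.36,-0.95,0],[0,0,0.1]],[[0.36,-0.95,0],[0,0,0.1]],[[0.36,-0.95,0],[0,0,0.1]],[[0.36,-0.95,0],[0,0,0.1]],[[0.36,-0.95,0],[0,0,0.1]],[[0.36,-0.95,0],[0,0,0.1]],[[0.36,-0.95,0],[0,0,0.1]],[[0.36,-0.95,0],[0,0,0.1]],[[0.36,-0.95,0],[0,0,0.1]]]}' 0 20
python3 -m crank '{"steps":[[[0.36,-0.95,0],[0,0,0.1]],[[0.36,-0.95,0],[0,0,0.1]],[[0.36,-0.95,0],[0,0,0.1]],[[0.36,-0.95,0],[0,0,0.1]],[[0.36,-0.95,0],[0,0,0.1]],[[0.36,-0.95,0],[0,0,0.1]],[[0.36,-0.95,0],[0,0,0.1]],[[0.36,-0.95,0],[0,0,0.1]],[[0.36,-0.95,0],[0,0,0.1]],[[0.36,-0.95,0],[0,0,0.1]]]}'
cat > st.py <<'E'
from h import *
from scipy.spatial.transform import Rotation as Ro
s=monitor.read_state();O=np.array([.535,-.0379]);a=np.radians(-13.4);R=np.array([[np.cos(a),-np.sin(a)],[np.sin(a),np.cos(a)]])
M=Ro.from_quat(s['eef_rot']).as_matrix();y=M[:,1]
ff=s['ft_force'];print('t',s['time'],'p',s['ee_pos'].round(4),'F',(R.T@(s['ee_pos'][:2]-O)*1000).round(1),'yaw',np.degrees(np.arctan2(y[1],y[0])).round(1),'zax',M[:,2].round(3),'fF',(R.T@ff[:2]).round(2),ff[2].round(2),'w',round(s['width'],4),'g',s['grip_force'],'j',s['joint_positions'].round(2))
E
python3 st.py
```

```text
time: 0.93
ee_pos: [0.354, 0.3277, 0.1943]
eef_rot: [0.173, 0.985, -0.0, -0.0]
ft_force: [0.7, 0.1, 0.2]
width: 0.0284
grip_force: 0.0
time: 1.77
ee_pos: [0.4439, 0.0903, 0.1944]
eef_rot: [0.13, 0.992, 0.0, -0.0]
ft_force: [-0.2, -0.4, -0.5]
width: 0.0002
grip_force: 0.0
t 1.7667 p [0.4439 0.0903 0.1944] F [-118.3  103.6] yaw 75.1 zax [-0.  0. -1.] fF [-0.11 -0.48] -0.48 w 0.0002 g 0.0 j [-0.65 -0.07  0.34  1.91  0.02  1.3   0.99]
```

```bash
python3 -m crank '{"steps":[[[0.36,-0.95,0],[0,0,0.15]],[[0.36,-0.95,0],[0,0,0.15]],[[0,0,-1],[0,0,0]],[[0,0,-1],[0,0,0]],[[0,0,-1],[0,0,0]],[[0,0,-1],[0,0,0]],[[0,0,-1],[0,0,0]],[[0,0,-0.8],[0,0,0]],[[0,0,-0.7],[0,0,0]],[[0,0,0],[0,0,0]]]}' 
python3 st.py
python3 - <<'E'
from h import *
c=grab('top','top1.png');s=grab('side','side1.png')
a=cv2.resize(c['pixels'][165:265,240:340],(400,400),interpolation=3);b=cv2.resize(s['pixels'][165:275,160:270],(400,400),interpolation=3)
cv2.imwrite('pics/v1.png',np.hstack([a,b]))
E
```

```text
time: 2.6
ee_pos: [0.4592, 0.0435, 0.029]
eef_rot: [0.117, 0.993, -0.001, -0.003]
ft_force: [-0.4, 0.1, 0.3]
width: 0.0006
grip_force: 0.0
t 2.6 p [0.4592 0.0435 0.029 ] F [-92.6  61.7] yaw 76.5 zax [-0.005 -0.002 -1.   ] fF [-0.42 -0.04] 0.28 w 0.0006 g 0.0 j [-0.58  0.15  0.41  2.08 -0.07  0.93  1.21]
```

View pics/v1.png

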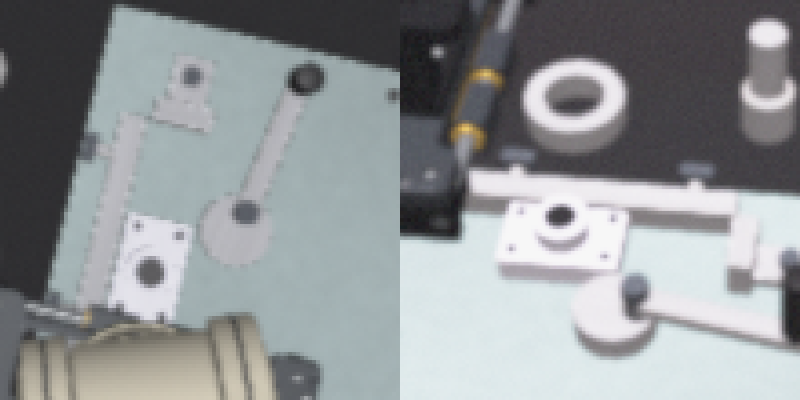

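The fingers are down behind the sample's tail and nothing has been disturbed. The sample hub is at left (150,272) and still free. Pushing along the fixture's +x.

```bash
python3 -m crank '{"steps":[[[0.27,-0.065,0],[0,0,0]],[[0.27,-0.065,0],[0,0,0]],[[0.27,-0.065,0],[0,0,0]],[[0.27,-0.065,0],[0,0,0]],[[0.27,-0.065,0],[0,0,0]],[[0.27,-0.065,0],[0,0,0]],[[0.27,-0.065,0],[0,0,0]],[[0.27,-0.065,0],[0,0,0]]]}' ;python3 st.py
python3 -m crank '{"steps":[[[0.15,-0.036,0],[0,0,0]],[[0.15,-0.036,0],[0,0,0]],[[0.15,-0.036,0],[0,0,0]],[[0,0,0],[0,0,0]]]}';python3 st.py
```

```text
time: 3.37
ee_pos: [0.5165, 0.0309, 0.032]
eef_rot: [0.117, 0.993, -0.0, -0.0]
ft_force: [0.0, -0.3, -0.3]
width: 0.0006
grip_force: 0.0
t 3.3667 p [0.5165 0.0309 0.032 ] F [-33.9  62.6] yaw 76.5 zax [-0. -0. -1.] fF [ 0.1  -0.29] -0.29 w 0.0006 g 0.0 j [-0.53  0.27  0.43  1.94 -0.13  0.96  1.3 ]
time: 3.7
ee_pos: [0.5276, 0.0282, 0.0321]
eef_rot: [0.117, 0.993, -0.0, 0.0]
ft_force: [-0.3, -0.1, -0.3]
width: 0.0004
grip_force: 0.0
t 3.7 p [0.5276 0.0282 0.0321] F [-22.5  62.6] yaw 76.5 zax [ 0. -0. -1.] fF [-0.26 -0.16] -0.33 w 0.0004 g 0.0 j [-0.51  0.29  0.43  1.92 -0.14  0.97  1.32]
```

```bash
python3 -m crank '{"steps":[[[0.08,-0.02,0],[0,0,0]],[[0.08,-0.02,0],[0,0,0]]]}' >/dev/null;python3 st.py
python3 -m crank '{"steps":[[[0.08,-0.02,0],[0,0,0]]]}'  >/dev/null;python3 st.py
python3 -m crank '{"steps":[[[0.08,-0.02,0],[0,0,0]]]}'  >/dev/null;python3 st.py
python3 - <<'E'
from h import *
c=grab('top','top2.png');s=grab('side','side2.png')
a=cv2.resize(c['pixels'][165:265,240:340],(400,400),interpolation=3);b=cv2.resize(s['pixels'][165:275,160:270],(400,400),interpolation=3)
cv2.imwrite('pics/v2.png',np.hstack([a,b]))
E
```

```text
t 3.8667 p [0.531  0.0275 0.0321] F [-19.1  62.7] yaw 76.5 zax [-0.  0. -1.] fF [-0.42 -0.88] -0.25 w 0.0005 g 0.0 j [-0.51  0.3   0.43  1.91 -0.15  0.97  1.32]
t 3.95 p [0.5331 0.027  0.0321] F [-16.9  62.7] yaw 76.5 zax [-0.  0. -1.] fF [-0.52 -0.28] 0.01 w 0.0004 g 0.0 j [-0.51  0.3   0.43  1.9  -0.15  0.97  1.32]
t 4.0333 p [0.5352 0.0264 0.0321] F [-14.7  62.6] yaw 76.5 zax [ 0.  0. -1.] fF [ 1.24 -0.24] -0.23 w 0.0005 g 0.0 j [-0.51  0.31  0.43  1.9  -0.15  0.97  1.33]
```

View pics/v2.png

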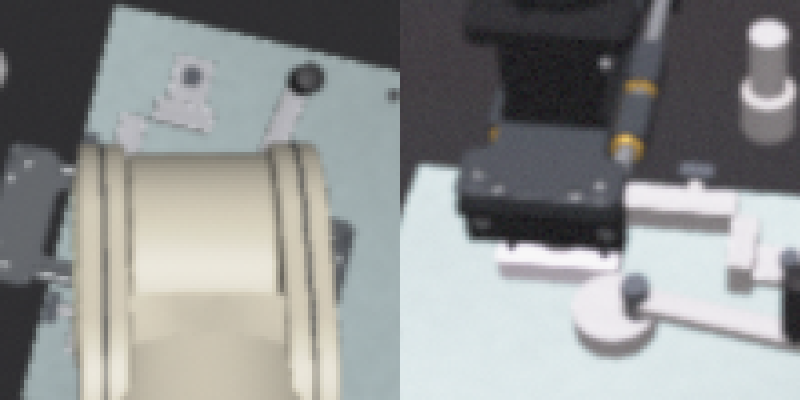

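The sample has not moved (still at (560,260) on the right), though the TCP reports being past its tail. I'll stop here and check where the fingers really are.

Run:
```python
from h import *
s=load('side2');t=load('top2');p=monitor.read_state()['ee_pos'];print(p)
for n,c in(('side',s),('top',t)):
    P=cloud(c)
    for dz in(0,.07,.1,.15): 
        u,v=proj(c,p+[0,0,dz]);print(n,dz,round(u,1),round(v,1),P[int(v),int(u)].round(3))
# side: body edges px in crop-> full
P=cloud(s)
for u,v in[(470,210),(540,190),(615,190),(615,225),(540,225),(475,225),(560,150),(510,255),(610,258)]:
    x=160+(u-400)*110/400;y=165+v*110/400;print((u,v),P[int(y),int(x)].round(3))
im=s['pixels'][90:250,130:290].copy();u,v=proj(s,p)
im=cv2.resize(im,(600,600),interpolation=3);cv2.circle(im,(int((u-130)*3.75),int((v-90)*3.75)),5,(0,0,255),2);cv2.imwrite('pics/v3.png',im)
```

```text
[0.53534946 0.02635765 0.03212545]
side 0 213.9 232.4 [ 0.536 -0.064  0.138]
side 0.07 211.3 207.6 [ 0.537 -0.043  0.176]
side 0.1 210.1 196.1 [ 0.536 -0.024  0.183]
side 0.15 208.0 175.6 [ 0.537 -0.026  0.231]
top 0 277.9 225.9 [0.547 0.046 0.456]
top 0.07 279.3 226.6 [0.546 0.044 0.458]
top 0.1 279.9 227.0 [0.546 0.044 0.458]
top 0.15 281.1 227.6 [0.544 0.041 0.459]
(470, 210) [ 0.484 -0.058  0.163]
(540, 190) [ 0.515 -0.059  0.173]
(615, 190) [ 0.548 -0.063  0.172]
(615, 225) [ 0.547 -0.072  0.161]
(540, 225) [ 0.513 -0.063  0.155]
(475, 225) [ 0.551 -0.584  0.739]
(560, 150) [ 0.525 -0.037  0.174]
(510, 255) [0.49  0.019 0.04 ]
(610, 258) [0.541 0.013 0.039]
```

View pics/v3.png

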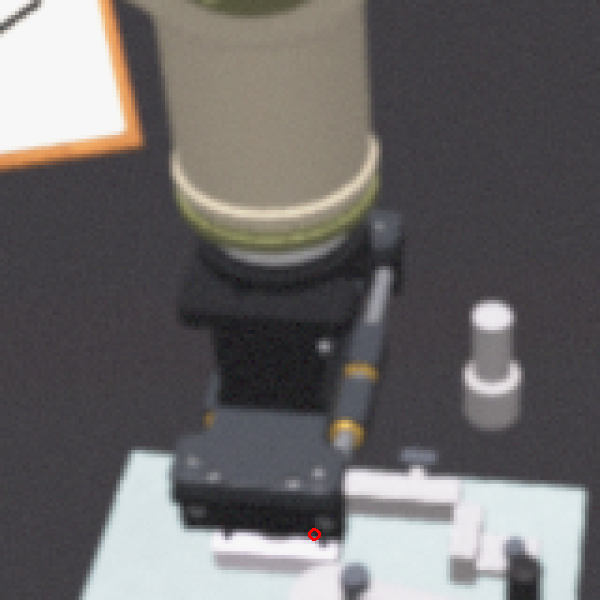

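Run:
```python
from h import *
s=load('side1');p=np.array([.4592,.0435,.029])
im=s['pixels'][120:250,90:250].copy();u,v=proj(s,p)
P=cloud(s);m=(np.linalg.norm(P[...,:2]-p[:2],axis=-1)<.13)&(P[...,2]<.25)&(P[...,2]>.045)
print(u,v); 
im=cv2.resize(im,(800,650),interpolation=3)[:600];cv2.circle(im,(int((u-90)*5),int((v-120)*5)),5,(0,0,255),2);cv2.imwrite('pics/v4.png',im)
for col in range(int(u)-14,int(u)+15,2):
    zz=[(row,*P[row,col].round(3)) for row in range(150,240) if m[row,col]]
    print(col,zz[-1] if zz else None)
```

```text
174.57443797620272 230.33470544232736
160 (230, np.float64(0.448), np.float64(-0.043), np.float64(0.131))
162 (230, np.float64(0.452), np.float64(-0.045), np.float64(0.133))
164 (230, np.float64(0.455), np.float64(-0.044), np.float64(0.132))
166 (230, np.float64(0.458), np.float64(-0.045), np.float64(0.132))
168 (230, np.float64(0.462), np.float64(-0.046), np.float64(0.133))
170 (231, np.float64(0.465), np.float64(-0.046), np.float64(0.13))
172 (231, np.float64(0.468), np.float64(-0.049), np.float64(0.133))
174 (231, np.float64(0.472), np.float64(-0.049), np.float64(0.132))
176 (230, np.float64(0.475), np.float64(-0.049), np.float64(0.134))
178 (217, np.float64(0.47), np.float64(0.046), np.float64(0.064))
180 (206, np.float64(0.482), np.float64(0.003), np.float64(0.137))
182 (206, np.float64(0.486), np.float64(0.004), np.float64(0.136))
184 (204, np.float64(0.489), np.float64(0.009), np.float64(0.135))
186 (198, np.float64(0.492), np.float64(0.026), np.float64(0.133))
188 (191, np.float64(0.496), np.float64(0.041), np.float64(0.136))
```

View pics/v4.png

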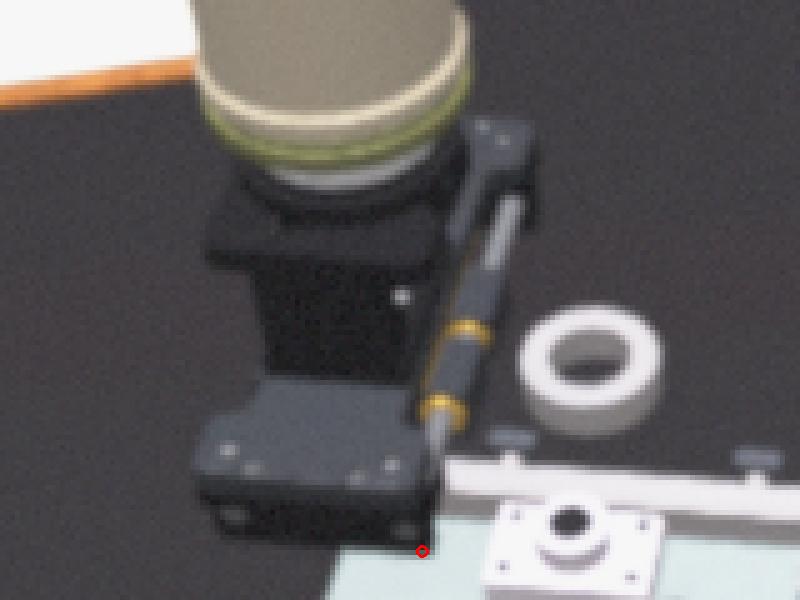

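The gripper body sits about 30 mm higher than the reported TCP implies, so the fingers may have passed over the sample. I'll lift, back off and turn the hand so that the side camera sees the fingers.

```bash
python3 -m crank '{"steps":[[[0,0,1],[0,0,-0.9]],[[0,0,1],[0,0,-0.9]],[[0,0,1],[0,0,-0.9]],[[-0.6,0.14,0],[0,0,-1]],[[-0.6,0.14,0],[0,0,-1]],[[-0.6,0.14,0],[0,0,-1]],[[-0.6,0.14,0],[0,0,-1]],[[-0.6,0.14,0],[0,0,-1]],[[-0.6,0.14,0],[0,0,-1]],[[0,0,0],[0,0,-1]]]}' >/dev/null
python3 -m crank '{"steps":[[[0,0,0],[0,0,-1]],[[0,0,0],[0,0,-1]],[[0,0,0],[0,0,-1]],[[0,0,0],[0,0,-1]],[[0,0,0],[0,0,-1]],[[0,0,0],[0,0,-1]],[[0,0,0],[0,0,-1]],[[0,0,0],[0,0,-1]],[[0,0,0],[0,0,-0.3]],[[0,0,0],[0,0,0]]]}' >/dev/null; python3 st.py
python3 - <<'E'
from h import *
s=grab('side','side3.png');p=monitor.read_state()['ee_pos']
P=cloud(s);u,v=proj(s,p);print(u,v)
im=cv2.resize(s['pixels'][110:250,90:250],(800,700),interpolation=3)[100:];cv2.circle(im,(int((u-90)*5),int((v-110)*5)-100),5,(0,0,255),2);cv2.imwrite('pics/v5.png',im)
m=(P[...,2]>.045)&(P[...,2]<.3)
for col in range(int(u)-16,int(u)+17,2):
    zz=[(row,*P[row,col].round(3)) for row in range(130,250) if m[row,col] and np.hypot(*(P[row,col,:2]-p[:2]))<.06]
    print(col,zz[-1] if zz else None)
E
```

```text
t 5.8 p [0.445  0.0474 0.1071] F [-107.3   62.1] yaw -13.5 zax [ 0.  0. -1.] fF [-0.28  0.13] -0.33 w 0.0003 g 0.0 j [-0.68 -0.01  0.47  2.04  0.    1.11 -0.44]
161.55625611533026 201.72813304733208
145 (176, np.float64(0.428), np.float64(0.039), np.float64(0.181))
147 (180, np.float64(0.429), np.float64(0.039), np.float64(0.172))
149 (184, np.float64(0.432), np.float64(0.037), np.float64(0.163))
151 (192, np.float64(0.432), np.float64(0.04), np.float64(0.142))
153 (194, np.float64(0.434), np.float64(0.038), np.float64(0.138))
155 (194, np.float64(0.438), np.float64(0.038), np.float64(0.138))
157 (194, np.float64(0.442), np.float64(0.037), np.float64(0.138))
159 (194, np.float64(0.445), np.float64(0.035), np.float64(0.139))
161 (195, np.float64(0.449), np.float64(0.035), np.float64(0.137))
163 (190, np.float64(0.452), np.float64(0.045), np.float64(0.139))
165 (175, np.float64(0.467), np.float64(0.004), np.float64(0.211))
167 (170, np.float64(0.471), np.float64(0.006), np.float64(0.22))
169 (170, np.float64(0.474), np.float64(0.006), np.float64(0.22))
171 (170, np.float64(0.478), np.float64(0.004), np.float64(0.221))
173 (170, np.float64(0.481), np.float64(0.004), np.float64(0.221))
175 (171, np.float64(0.484), np.float64(0.004), np.float64(0.218))
177 (168, np.float64(0.487), np.float64(0.005), np.float64(0.223))
```

View pics/v5.png

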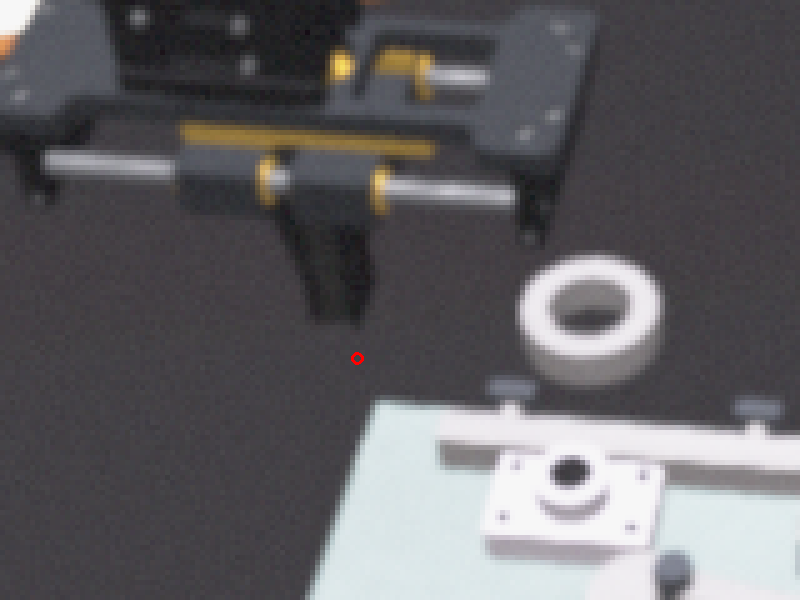

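The fingertip is at about z 0.138 where the state says 0.107, so the reported z reads 31 mm low. x and y agree within 2 mm. I'll apply that correction, descend and push with this narrow hand pose.

```bash
python3 -m crank '{"steps":[[[0,0,-1],[0,0,0]],[[0,0,-1],[0,0,0]],[[0,0,-1],[0,0,0]],[[0,0,-0.9],[0,0,0]],[[0,0,-0.4],[0,0,0]],[[0,0,0],[0,0,0]]]}' >/dev/null;python3 st.py
python3 -m crank '{"steps":[[[0.27,-0.065,0],[0,0,0]],[[0.27,-0.065,0],[0,0,0]],[[0.27,-0.065,0],[0,0,0]],[[0.27,-0.065,0],[0,0,0]]]}' >/dev/null ;python3 st.py
python3 -m crank '{"steps":[[[0.2,-0.048,0],[0,0,0]],[[0.2,-0.048,0],[0,0,0]],[[0.2,-0.048,0],[0,0,0]],[[0.2,-0.048,0],[0,0,0]]]}' >/dev/null;python3 st.py
python3 - <<'E'
from h import *
s=grab('side','side4.png');p=monitor.read_state()['ee_pos']+[0,0,.031]
u,v=proj(s,p);print(u,v)
im=cv2.resize(s['pixels'][130:270,110:290],(800,622),interpolation=3)[20:620];cv2.imwrite('pics/v6.png',im)
E
```

```text
t 6.35 p [ 0.4435  0.0469 -0.0021] F [-108.7   61.3] yaw -13.4 zax [-0.003 -0.002 -1.   ] fF [-0.23  0.2 ] -0.17 w 0.0004 g 0.0 j [-0.65  0.17  0.48  2.14 -0.1   0.85 -0.35]
t 6.6833 p [0.474  0.041  0.0007] F [-77.7  62.6] yaw -13.5 zax [ 0.002  0.001 -1.   ] fF [-0.12  0.05] 0.03 w 0.0006 g 0.0 j [-0.62  0.23  0.48  2.07 -0.14  0.87 -0.29]
t 7.0167 p [ 4.924e-01  3.600e-02 -4.000e-04] F [-58.6  62. ] yaw -13.5 zax [-0.  0. -1.] fF [-0.85  0.41] 1.35 w 0.0005 g 0.6814287230372429 j [-0.6   0.27  0.48  2.03 -0.16  0.88 -0.26]
192.10291793048307 231.1685680287072
```

View pics/v6.png

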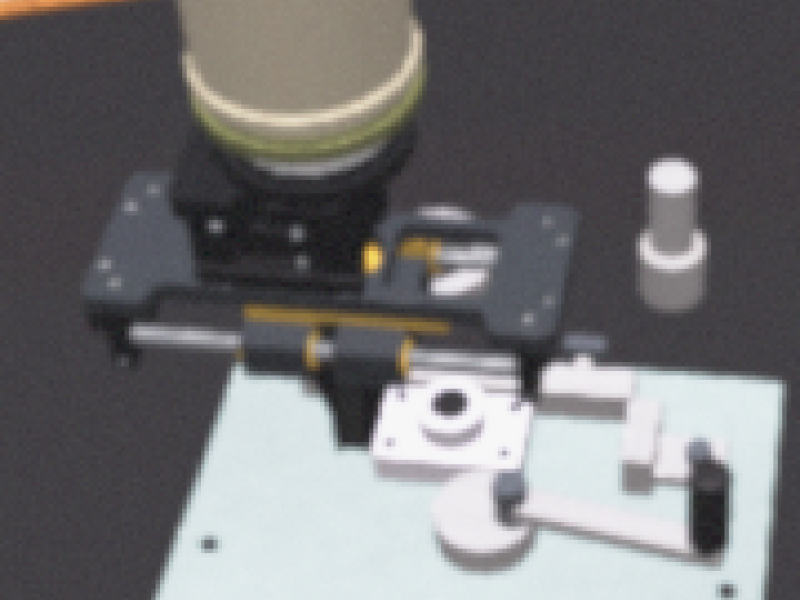

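The fingertip is now pushing on the sample's tail (360,430), and nothing else is touched. Continuing, then feeling for the stop.

```bash
python3 -m crank '{"steps":[[[0.15,-0.034,0],[0,0,0]],[[0.15,-0.034,0],[0,0,0]],[[0.15,-0.034,0],[0,0,0]],[[0.15,-0.034,0],[0,0,0]]]}' >/dev/null;python3 st.py
python3 -m crank '{"steps":[[[0.15,-0.034,0],[0,0,0]],[[0.15,-0.034,0],[0,0,0]],[[0.15,-0.034,0],[0,0,0]],[[0.1,-0.023,0],[0,0,0]]]}' >/dev/null;python3 st.py
for i in 1 2 3; do python3 -m crank '{"steps":[[[0.06,-0.014,0],[0,0,0]],[[0.06,-0.014,0],[0,0,0]]]}' >/dev/null;python3 st.py; done
```

```text
t 7.4 p [ 5.073e-01  3.270e-02 -5.000e-04] F [-43.3  62.2] yaw -13.5 zax [-0. -0. -1.] fF [ 0.01 -1.19] -0.67 w 0.0005 g 0.3496854845434427 j [-0.58  0.31  0.48  1.99 -0.18  0.89 -0.24]
t 7.7333 p [ 5.213e-01  2.950e-02 -4.000e-04] F [-28.9  62.4] yaw -13.5 zax [ 0. -0. -1.] fF [-1.8   0.75] 1.0 w 0.0002 g 0.577332079410553 j [-0.56  0.33  0.48  1.96 -0.19  0.9  -0.22]
t 7.9 p [ 5.239e-01  2.880e-02 -4.000e-04] F [-26.3  62.3] yaw -13.5 zax [-0.  0. -1.] fF [-1.96 -0.55] 0.88 w 0.0005 g 0.6940059922635555 j [-0.56  0.34  0.48  1.95 -0.2   0.9  -0.21]
t 8.0667 p [ 5.269e-01  2.820e-02 -4.000e-04] F [-23.2  62.4] yaw -13.5 zax [ 0.  0. -1.] fF [-2.41  0.08] -0.4 w 0.0006 g 0.5267036519944668 j [-0.55  0.35  0.48  1.94 -0.2   0.9  -0.21]
t 8.2333 p [ 5.299e-01  2.750e-02 -4.000e-04] F [-20.1  62.5] yaw -13.5 zax [ 0.  0. -1.] fF [-0.76  0.14] 0.24 w 0.0005 g 0.5396340228617191 j [-0.55  0.35  0.48  1.93 -0.2   0.9  -0.21]
```

```bash
for i in 1 2 3 4 5; do python3 -m crank '{"steps":[[[0.05,-0.012,0],[0,0,0]],[[0,0,0],[0,0,0]]]}' >/dev/null;python3 st.py |cut -c1-150; done
```

```text
t 8.4 p [ 5.314e-01  2.710e-02 -4.000e-04] F [-18.5  62.4] yaw -13.5 zax [ 0. -0. -1.] fF [-0.23  0.21] -0.44 w 0.0008 g 0.0 j [-0.55  0.35  0.48  1.9
t 8.5667 p [ 5.325e-01  2.690e-02 -4.000e-04] F [-17.4  62.4] yaw -13.5 zax [ 0. -0. -1.] fF [0.24 1.38] -0.68 w 0.0008 g 0.036402762634679675 j [-0.5
t 8.7333 p [ 5.337e-01  2.660e-02 -4.000e-04] F [-16.2  62.4] yaw -13.5 zax [ 0. -0. -1.] fF [ 0.66 -0.54] 0.6 w 0.0007 g 0.1074024592526257 j [-0.55 
t 8.9 p [ 5.345e-01  2.630e-02 -5.000e-04] F [-15.3  62.4] yaw -13.5 zax [-0.001  0.    -1.   ] fF [-3.59 -0.43] 2.52 w 0.0004 g 1.4469672739505768 j 
t 9.0667 p [ 0.5345  0.0263 -0.0008] F [-15.4  62.4] yaw -13.5 zax [-0.003  0.    -1.   ] fF [-8.52 -0.2 ] 5.61 w 0.0004 g 4.291865229606628 j [-0.54
```

Seated: the tool stops dead at fixture x −15.4 while the force climbs to 8.5 N, against about 2 N of sliding friction. One more nudge, then retreat, lift and go over the handle.

```bash
python3 -m crank '{"steps":[[[0.05,-0.012,0],[0,0,0]],[[0,0,0],[0,0,0]]]}' >/dev/null;python3 st.py |cut -c1-150
python3 -m crank '{"steps":[[[-0.3,0.07,0],[0,0,0]],[[-0.35,0.08,0],[0,0,0]],[[0,0,1],[0,0,0]],[[0,0,1],[0,0,0]],[[0,0,1],[0,0,0]],[[0,0,1],[0,0,1]],[[0,0,1],[0,0,1]],[[0,0,1],[0,0,1]],[[0.36,-0.3,0],[0,0,1]],[[0.36,-0.3,0],[0,0,1]]]}' >/dev/null
python3 -m crank '{"steps":[[[0.36,-0.3,0],[0,0,1]],[[0.36,-0.3,0],[0,0,1]],[[0.36,-0.3,0],[0,0,1]],[[0.36,-0.3,0],[0,0,1]],[[0.36,-0.3,0],[0,0,1]],[[0.36,-0.3,0],[0,0,1]],[[0.36,-0.3,0],[0,0,1]],[[0.36,-0.3,0],[0,0,1]],[[0.36,-0.3,0],[0,0,1]],[[0.36,-0.3,0],[0,0,1]]]}' 50 20 >/dev/null;python3 st.py
python3 - <<'E'
from h import *
c=grab('top','top5.png');s=grab('side','side5.png')
a=cv2.resize(c['pixels'][165:265,240:340],(400,400),interpolation=3);b=cv2.resize(s['pixels'][165:275,160:270],(400,400),interpolation=3)
cv2.imwrite('pics/v7.png',np.hstack([a,b]))
E
```

```text
t 9.2333 p [ 0.5344  0.0264 -0.001 ] F [-15.4  62.4] yaw -13.4 zax [-0.006  0.001 -1.   ] fF [-14.42  -0.81] 10.05 w 0.0005 g 6.946959346532822 j [-0.
t 10.9 p [ 0.6294 -0.0609  0.1496] F [97.2 -0.5] yaw 61.8 zax [ 0.001 -0.    -1.   ] fF [-0.4  -0.14] 0.26 w 0.0489 g 0.0 j [-0.29  0.39  0.42  1.52 -0.16  1.26  1.22]
```

View pics/v7.png

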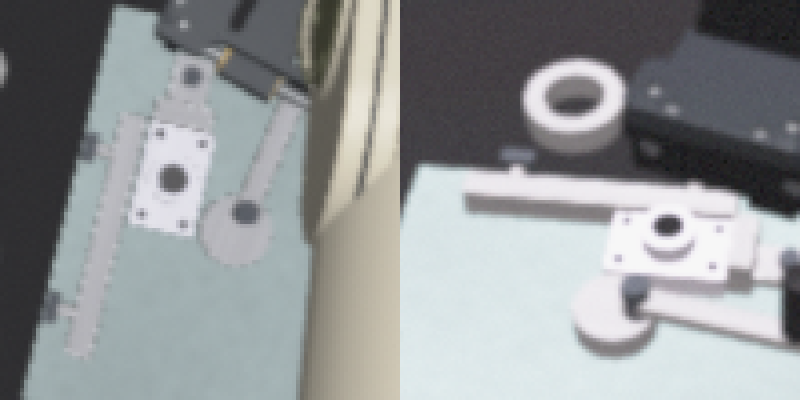

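The sample is seated on the stop (left (180,130), right (730,260)) and the gauges are undisturbed. Descending on the handle and gripping.

```bash
python3 -m crank '{"steps":[[[0.14,0.03,0],[0,0,1]],[[0,0,-1],[0,0,0]],[[0,0,-1],[0,0,0]],[[0,0,-1],[0,0,0]],[[0,0,-0.8],[0,0,0]],[[0,0,-0.6],[0,0,0]],[[0,0,-0.5],[0,0,0]],[[0,0,0],[0,0,0]]]}' >/dev/null;python3 st.py
python3 -m crank '{"steps":[[[0,0,0],[0,0,0]],[[0,0,0],[0,0,0]],[[0,0,0],[0,0,0]],[[0,0,0],[0,0,0]],[[0,0,0],[0,0,0]]]}' 5 30 >/dev/null;python3 st.py
```

```text
t 11.6667 p [ 0.6306 -0.0591  0.0246] F [97.9  1.5] yaw 66.5 zax [-0.004  0.    -1.   ] fF [-1.15  0.05] 0.17 w 0.0503 g 0.0 j [-0.26  0.51  0.37  1.63 -0.21  1.04  1.33]
t 12.0833 p [ 0.633  -0.0598  0.0278] F [100.5   1.4] yaw 66.5 zax [ 0.001  0.    -1.   ] fF [0.15 0.57] -0.25 w 0.0243 g 0.0 j [-0.26  0.51  0.37  1.63 -0.21  1.04  1.33]
```

```bash
python3 -m crank '{"steps":[[[0,0,0],[0,0,0]],[[0,0,0],[0,0,0]],[[0,0,0],[0,0,0]],[[0,0,0],[0,0,0]]]}'  >/dev/null;python3 st.py
python3 -c "
import numpy as np
a=np.radians(-13.4)-.17-1.4*np.arange(17)/16
p=85/25*np.c_[np.cos(a),np.sin(a)];print(np.diff(p,axis=0).round(2).tolist())"
```

```text
t 12.4167 p [ 0.6329 -0.0597  0.0275] F [100.3   1.4] yaw 66.5 zax [ 0.001  0.    -1.   ] fF [-1.64  0.47] 4.11 w 0.0172 g 29.999999734573066 j [-0.26  0.51  0.37  1.63 -0.21  1.04  1.33]
[[-0.13, -0.27], [-0.15, -0.26], [-0.17, -0.24], [-0.19, -0.23], [-0.21, -0.21], [-0.23, -0.19], [-0.25, -0.17], [-0.26, -0.15], [-0.27, -0.12], [-0.28, -0.1], [-0.29, -0.07], [-0.29, -0.05], [-0.3, -0.02], [-0.3, 0.0], [-0.3, 0.03], [-0.29, 0.06]]
```

```bash
python3 -m crank '{"steps":[[[-0.13,-0.27,0],[0,0,-1]],[[-0.15,-0.26,0],[0,0,-1]],[[-0.17,-0.24,0],[0,0,-1]],[[-0.19,-0.23,0],[0,0,-1]],[[0,0,0],[0,0,0]]]}' >/dev/null;python3 st.py
python3 -m crank '{"steps":[[[-0.21,-0.21,0],[0,0,-1]],[[-0.23,-0.19,0],[0,0,-1]],[[-0.25,-0.17,0],[0,0,-1]],[[-0.26,-0.15,0],[0,0,-1]],[[0,0,0],[0,0,0]]]}' >/dev/null;python3 st.py
```

```text
t 12.8333 p [ 0.6162 -0.0852  0.0275] F [ 89.9 -27.2] yaw 46.2 zax [ 0.     0.001 -1.   ] fF [0.43 3.42] 3.45 w 0.0173 g 30.001036003232002 j [-0.29  0.49  0.45  1.67 -0.24  1.03  1.05]
t 13.25 p [ 0.5928 -0.1026  0.0275] F [ 71.2 -49.5] yaw 26.4 zax [ 0.001  0.001 -1.   ] fF [1.77 2.54] 2.38 w 0.0172 g 30.00127034727484 j [-0.33  0.47  0.53  1.73 -0.27  1.02  0.76]
```

```bash
python3 -m crank '{"steps":[[[-0.27,-0.12,0],[0,0,-1]],[[-0.28,-0.1,0],[0,0,-1]],[[-0.29,-0.07,0],[0,0,-1]],[[-0.29,-0.05,0],[0,0,-1]],[[0,0,0],[0,0,0]]]}' >/dev/null;python3 st.py
python3 -m crank '{"steps":[[[-0.3,-0.02,0],[0,0,-1]],[[-0.3,0,0],[0,0,-1]],[[-0.3,0.03,0],[0,0,-1]],[[0,0,0],[0,0,0]]]}' >/dev/null;python3 st.py
```

```text
t 13.6667 p [ 0.5649 -0.1111  0.0275] F [ 46.1 -64.2] yaw 6.5 zax [ 0.001  0.    -1.   ] fF [2.72 1.34] 0.85 w 0.0174 g 30.00146916601807 j [-0.39  0.43  0.62  1.8  -0.29  1.    0.46]
t 14.0 p [ 0.5426 -0.1108  0.0275] F [ 24.3 -69.2] yaw -8.4 zax [ 0.001 -0.    -1.   ] fF [3.92 0.78] 0.8 w 0.0171 g 30.001413356512785 j [-0.45  0.39  0.68  1.87 -0.29  0.98  0.21]
```

Run:
```python
import numpy as np
P=np.array([[.6329,-.0597],[.6162,-.0852],[.5928,-.1026],[.5649,-.1111],[.5426,-.1108]])
x=np.linalg.lstsq(np.c_[2*P,np.ones(5)],(P**2).sum(1),rcond=None)[0];c=x[:2];print(c,np.sqrt(x[2]+c@c))
for c in(c,[.5551,-.0272]):
    d=P-c;a=np.unwrap(np.arctan2(d[:,1],d[:,0]));print((a[0]-a).round(3),'abs by fixture',(np.radians(-13.4)-.17-a).round(3),np.hypot(*d.T).round(4))
```

```text
[ 0.55462085 -0.02676878] 0.08491110092561864
[0.    0.361 0.706 1.051 1.315] abs by fixture [-0.006  0.355  0.7    1.046  1.309] [0.0849 0.0849 0.0849 0.085  0.0849]
[0.    0.364 0.711 1.059 1.324] abs by fixture [-0.008  0.356  0.703  1.051  1.315] [0.0843 0.0842 0.0843 0.0845 0.0845]
```

```bash
python3 -m crank '{"steps":[[[-0.29,0.06,0],[0,0,-1]],[[0,0,0],[0,0,0]],[[0,0,0],[0,0,0]],[[0,0,0],[0,0,0]]]}' >/dev/null;python3 st.py
python3 - <<'E'
from h import *
p=monitor.read_state()['ee_pos'];d=p[:2]-[.5546,-.0268];print('theta',np.radians(-13.4)-.17-np.arctan2(d[1],d[0]),'from rest',-.3985-np.arctan2(d[1],d[0]))
c=grab('top','top6.png');s=grab('side','side6.png')
a=cv2.resize(c['pixels'][165:265,240:340],(400,400),interpolation=3);b=cv2.resize(s['pixels'][165:275,160:270],(400,400),interpolation=3)
cv2.imwrite('pics/v8.png',np.hstack([a,b]))
E
```

```text
t 14.3333 p [ 0.5358 -0.1097  0.0274] F [ 17.4 -69.6] yaw -13.2 zax [ 0.001 -0.    -1.   ] fF [3.73 0.59] 4.86 w 0.0177 g 29.999859645031393 j [-0.47  0.38  0.7   1.88 -0.29  0.98  0.13]
theta 1.3896868114470093 from rest 1.3950609312142495
```

View pics/v8.png

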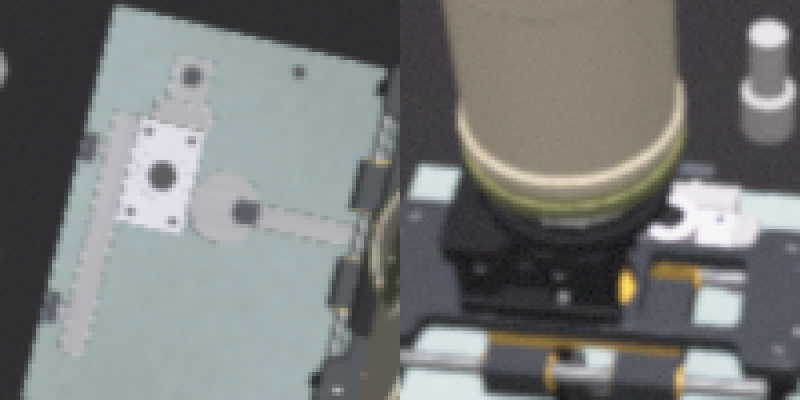

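The cam now presses the sample onto the deflected fence, with the nose still on the stop (left (175,125)). The lever angle is about 1.39, so a last 0.6 mm nudge, then hand in.

```bash
python3 -m crank '{"steps":[[[-0.03,0.006,0],[0,0,-0.1]],[[0,0,0],[0,0,0]],[[0,0,0],[0,0,0]],[[0,0,0],[0,0,0]]]}' >/dev/null;python3 st.py
python3 - <<'E'
from h import *
p=monitor.read_state()['ee_pos'];d=p[:2]-[.5546,-.0268];print('theta',-.3985-np.arctan2(d[1],d[0]))
print(ticket.close_job())
E
```

```text
t 14.7667 p [ 0.535  -0.1095  0.0274] F [ 16.6 -69.6] yaw -13.9 zax [ 0.002 -0.    -1.   ] fF [5.01 2.55] 4.19 w 0.0172 g 29.99994062818587 j [-0.47  0.38  0.7   1.89 -0.29  0.98  0.12]
theta 1.405331116702094
the job is handed in; nothing more can be done
None
```

I handed the job in at 14.8 s: the sample is seated on the stop (felt at up to 14 N) and clamped by the cam, the gripper still holds the lever at about 1.40 rad, and I saw no sign that the gauges or tray were touched.

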